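Sort loaded tool tubes from empty ones by weight and snap the tool case shut

TASK

Some of the grey packing tubes on the bench still hold a carbide end mill and the others are empty; they look the same, so heft each one to tell. Lay every loaded tube flat in a slot of its own in the green tool case and drop every empty one in the grey scrap bin, then swing the case's lid over and press it down until its catch snaps and holds it shut. Leave the chuck, the vice and the collet holder where they are.

Things in the scene. Friction and masses are not known exactly. Their poses are not given: they have to be found in the camera images.
- tube_1_mid (a point): closed square packing tube of mid-grey opaque plastic, 120 mm long, 26 x 26 mm in section, stiff walls; all look alike. This point is its centre; its x axis runs along its length. It starts lying on the bench, at any yaw within 0.35 rad of the x direction. Empty it weighs 35 g, with an end mill inside 0.39 to 0.52 kg; the mill is a loose fit and centred within 3 mm. One to four of the six are loaded
- tube_2_mid (a point): closed square packing tube of mid-grey opaque plastic, 120 mm long, 26 x 26 mm in section, stiff walls; all look alike. This point is its centre; its x axis runs along its length. It starts lying on the bench, at any yaw within 0.35 rad of the x direction. Empty it weighs 35 g, with an end mill inside 0.39 to 0.52 kg; the mill is a loose fit and centred within 3 mm. One to four of the six are loaded
- tube_3_mid (a point): closed square packing tube of mid-grey opaque plastic, 120 mm long, 26 x 26 mm in section, stiff walls; all look alike. This point is its centre; its x axis runs along its length. It starts lying on the bench, at any yaw within 0.35 rad of the x direction. Empty it weighs 35 g, with an end mill inside 0.39 to 0.52 kg; the mill is a loose fit and centred within 3 mm. One to four of the six are loaded
- tube_4_mid (a point): closed square packing tube of mid-grey opaque plastic, 120 mm long, 26 x 26 mm in section, stiff walls; all look alike. This point is its centre; its x axis runs along its length. It starts lying on the bench, at any yaw within 0.35 rad of the x direction. Empty it weighs 35 g, with an end mill inside 0.39 to 0.52 kg; the mill is a loose fit and centred within 3 mm. One to four of the six are loaded
- tube_5_mid (a point): closed square packing tube of mid-grey opaque plastic, 120 mm long, 26 x 26 mm in section, stiff walls; all look alike. This point is its centre; its x axis runs along its length. It starts lying on the bench, at any yaw within 0.35 rad of the x direction. Empty it weighs 35 g, with an end mill inside 0.39 to 0.52 kg; the mill is a loose fit and centred within 3 mm. One to four of the six are loaded
- tube_6_mid (a point): closed square packing tube of mid-grey opaque plastic, 120 mm long, 26 x 26 mm in section, stiff walls; all look alike. This point is its centre; its x axis runs along its length. It starts lying on the bench, at any yaw within 0.35 rad of the x direction. Empty it weighs 35 g, with an end mill inside 0.39 to 0.52 kg; the mill is a loose fit and centred within 3 mm. One to four of the six are loaded
- case: green sheet-steel tool case fixed to the bench, 150 (its x) x 231 (its y) mm, walls 4 mm, rim 40 mm above the bench. Origin: centre of its underside; its x axis points to its hinged back. Black rubber floor 6 mm above the bench, on it dark grey pads 14 mm high and 16 mm long, centred 48 mm in front of and behind the middle, that form four slots along x, 32 mm wide, centred at y = -76.5, -25.5, 25.5 and 76.5 mm; between the front and the back pads the floor is free over 80 mm
- lid (a joint): lid of the case, 3 mm steel plate of 0.35 kg on a damped, lightly stiff hinge along the back rim: 0 shut, grows as it opens; starts open past upright (1.6 to 1.75, stop at 1.8). It sinks slowly by itself once below about 1.1 and then comes to rest about 0.09 rad ajar on a spring catch at the middle of the front; about 10 N pressed down on the front edge snaps it past the catch to 0, where the catch holds it
- lid_front (a point): point on the lid's outer (top) face, in the middle of its width, 150 mm from the hinge axis, 8 mm behind the front edge; a 50 mm wide finger tab juts out another 16 mm at the front here. Its z axis is the outward normal of the outer face, its x axis points from here to the hinge. With the lid shut it is 44 mm above the bench
- lid_hinge (a point): middle of the lid's hinge axis, 79 mm behind the centre of the case and 32 mm above the bench; the lid's outer face lies 12 mm above this axis when shut
- bin: open grey plastic scrap container fixed to the bench, 160 (its x) x 230 (its y) mm, 65 mm high, walls and floor 5 mm. Origin: centre of its underside
- chuck: bystander: three-jaw lathe chuck lying on its back, 125 mm across, 80 mm high; origin at its underside
- vice: bystander: small steel toolmaker's vice, 60 x 170 x 50 mm; origin at its underside
- holder: bystander: steel collet holder standing upright, 63 mm across, 100 mm high; origin at its underside
There are look-alikes about, which are no part of the job. What is shaped like the part that bears tube_1_mid but orange or turquoise is not meant.

How it is judged:
By the outcome, as a careful person would: the job done as asked, in the order asked, and still so for the second after the job is handed in, with the robot touching nothing.
Of mill_1, mill_2, mill_3, mill_4, mill_5, mill_6 only 1 to 4 are there at a start; the rules pass over those that are not, and their reading is None.
At some moment in a run one of tube_1, tube_2, tube_3, tube_4, tube_5, tube_6 may be knocked a few centimetres aside while the robot is not near it.
Once in a run the grip may slacken for a moment while it holds something.
It also fails if it takes over 210 s, if anything falls off the work surface, if the arm or the gripper's body presses on something with over 40 N, if the wrist force passes 120 N, or if a joint passes its speed limit or range.

ROBOT

A 6-joint arm with a two-finger parallel gripper is mounted at the origin on the work surface. World frame = base frame: x ahead of the robot, y to its left, z up, the work surface at z = 0. Lengths are in m, angles in rad, forces in N, time in s.
With the tool pointing down it reaches from about 0.4 to 0.825 m from the base axis. Payload 7 kg.
Tool frame: the origin (TCP) lies at the very end of the fingers, on their centre line; the grasp point (between the pads) lies 19 mm behind it; z points along the fingers, y is the line along which they close (so a half turn about z gives the same grasp; the last joint's range is limited). The gripper opens to 88 mm and grips with 3 to 60 N. Pads are 19 mm wide; open, the fingers measure 130 mm over their backs; the gripper's body (78 mm by 193 mm) begins 47 mm behind the grasp point.
Start: joints at [1.599, 0.359, 0.012, 0, -1.224, -0.288], TCP at [0.173, 0.652, 0.227] pointing down, gripper open.
Joint ranges: [-3.07, 3.07], [-1.43, 2.12], [-1.02, 1.25], [-3.03, 1.67], [-3.05, -0], [-3.03, 3.03]. Speed limits (rad/s): [2.39, 2.39, 3.01, 3.14, 3.14, 3.14].

INTERFACE

Orientations are given as [roll, pitch, yaw] about the fixed x, y, z axes, in that order (R = Rz(yaw) Ry(pitch) Rx(roll)).
In Python, from station import arm gives the robot as it stands. The module is installed in compiled form; this text tells all that it offers.
- The arm moves only by the shell command python3 -m crank 'ROWS' [FORCE]. ROWS is JSON, a list of rows, each an object of numbers: "dx", "dy", "dz": the shift along the world's x, y, z in m; "twist": the turn about the world's z in degrees; "grip": the opening, from -1 (shut) to 1 (fully open). A call has exactly 5 rows; each row is the pose to reach, as a shift and turn from the pose commanded when the call began; what a row does not reach only later rows make up. A row lasts 1/12 s, in which the tool goes at most 41.7 mm and 7.16 degrees, less where a joint would pass 70% of its speed; a pose out of reach is approached as far as the arm can. A call with a gripper value outside its range is refused whole. The fingers move at their own pace and stop on an object; FORCE is the grip in N (left out, the last holds). Time passes only in rows, so rows that repeat a pose let the fingers close, or fill a call up. It gives the time, the measured TCP pose, the force, the opening and the grip force at its end, in the units of the state.
- arm.get_state(): the state, without advancing time (a new reading comes with each control period).
- arm.grab_frame(name): name is "scene" or "top"; returns the picture (400x640x3 uint8, red, green, blue); there is no depth.
- arm.get_calibration(name): a dict with "fx", "fy", "cx", "cy" (pixels), "k1" (the pictures are not rectified: a ray, as slopes to the right and down, at radius r is drawn at 1 + k1 r^2 times it, then the intrinsics apply), "cam_to_world" (4x4, takes a point from camera to world coordinates). Camera axes: x right, y down, z forward; pixel columns grow to the right and rows downward; lengths in m; the calibration is good to about 2 mm. A picture is of the moment at which its call begins. get_calibration takes no time and is no camera call.
- arm.job_done(): hands the job in; it is judged then, once.
The state is a dict: "t": time; "q": joint angles; "qd": joint speeds; "joint_efforts": joint torques, N m; "eef_pos": TCP position; "ee_rot": TCP orientation; "force": force on the tool from outside, world axes, zero at the start; "moment": the same for the moment, N m; "width": finger opening in m; "gripper_force": force on a finger pad.
Only numpy, scipy, OpenCV 4.12 (cv2) and the standard library are available. Lean on these libraries where they do the work, as an engineer would, in place of code of your own. Each camera call takes 0.05 s, during which the arm holds its last target. There are 200 camera calls.

## Working session

There is one attempt and no reset: what is moved stays moved. The work goes in short steps, Python scripts to look and compute and a shell command to move; the robot and the scene stay as the last step left them, time stands still between calls to the robot, and variables do not carry over. Pictures are saved under pics/ and viewed, at most 14 in all, crops included, and the job is handed in when it is done.

```bash
mkdir -p pics
python3 - <<'E'
from station import arm
import cv2,numpy as np
np.set_printoptions(precision=4,suppress=True)
for n in("scene","top"):
    cv2.imwrite(f"pics/{n}0.png",arm.grab_frame(n)[:,:,::-1]); c=arm.get_calibration(n); print(n,c)
s=arm.get_state(); print(s)
E
```

```text
scene {'fx': 448.75231083713413, 'fy': 448.75231083713413, 'cx': 316.6637729899764, 'cy': 195.64830467917963, 'k1': -0.00484137255647537, 'cam_to_world': array([[-0.6403,  0.5063, -0.5776,  1.1983],
       [ 0.768 ,  0.4099, -0.4921,  0.5643],
       [-0.0124, -0.7587, -0.6513,  0.7993],
       [ 0.    ,  0.    ,  0.    ,  1.    ]])}
top {'fx': 389.92491352490316, 'fy': 389.92491352490316, 'cx': 316.9030198963757, 'cy': 198.36243347202256, 'k1': -0.023911851016341645, 'cam_to_world': array([[ 0.0248, -0.9915,  0.128 ,  0.42  ],
       [-0.9997, -0.025 ,  0.    , -0.0139],
       [ 0.0032, -0.1279, -0.9918,  0.962 ],
       [ 0.    ,  0.    ,  0.    ,  1.    ]])}
{'t': 0.1, 'q': array([ 1.5991,  0.3593,  0.0111, -0.0003, -1.2241, -0.2881]), 'qd': array([-0.0021, -0.0024,  0.0018,  0.0001,  0.0004,  0.0015]), 'joint_efforts': array([ -0.0014, -58.4161,  29.3748,   7.0156,   0.0102,  -0.    ]), 'eef_pos': array([0.1733, 0.6519, 0.2257]), 'ee_rot': array([ 3.1401, -0.0001, -0.2599]), 'force': array([ 0.183 ,  0.8058, -0.3221]), 'moment': array([ 0.0258, -0.0174, -0.0199]), 'gripper_force': 0.0, 'width': 0.08743262414513026}
```

View pics/top0.png

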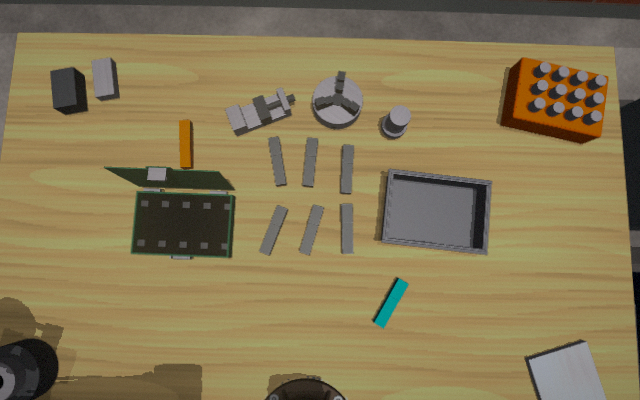

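View pics/scene0.png

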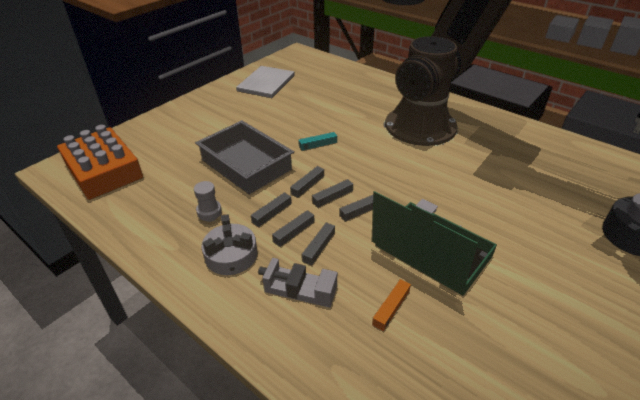

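```bash
cat > h.py <<'E'
from station import arm
import cv2,numpy as np
from scipy.optimize import minimize
np.set_printoptions(precision=4,suppress=True)
def proj(n,P):
    c=arm.get_calibration(n);M=np.linalg.inv(c["cam_to_world"])
    K=np.array([[c["fx"],0,c["cx"]],[0,c["fy"],c["cy"]],[0,0,1]])
    return cv2.projectPoints(np.float64(P),cv2.Rodrigues(M[:3,:3])[0],M[:3,3],K,np.array([c["k1"],0,0,0]))[0][:,0]
def w(n,u,v,z):
    c=arm.get_calibration(n);M=c["cam_to_world"]
    K=np.array([[c["fx"],0,c["cx"]],[0,c["fy"],c["cy"]],[0,0,1]])
    d=cv2.undistortPoints(np.float64([[[u,v]]]),K,np.array([c["k1"],0,0,0]))[0,0]
    r=M[:3,:3]@[d[0],d[1],1];return M[:3,3]+r*(z-M[2,3])/r[2]
def box(x,y,a,L=.12,W=.026,z0=0,z1=.026):
    c,s=np.cos(a),np.sin(a)
    return np.array([[x+c*i*L/2-s*j*W/2,y+s*i*L/2+c*j*W/2,z] for i in(-1,1) for j in(-1,1) for z in(z0,z1)])
def shot(n,f=None):
    im=arm.grab_frame(n)
    if f: cv2.imwrite(f"pics/{f}.png",im[:,:,::-1])
    return im
def tubemask(im):
    hsv=cv2.cvtColor(im,cv2.COLOR_RGB2HSV).astype(int)
    return ((hsv[...,1]<60)&(hsv[...,2]>45)&(hsv[...,2]<165)).astype(np.uint8)
def fit(m,x,y,z0=0,a0=0,S=4):
    u,v=proj("top",[[x,y,z0+.013]])[0].astype(int);r=45
    cr=cv2.resize(m[v-r:v+r,u-r:u+r]*255,None,fx=S,fy=S,interpolation=cv2.INTER_LINEAR)>127
    n,lab=cv2.connectedComponents(cr.astype(np.uint8));
    q=lab[r*S-8:r*S+8,r*S-8:r*S+8];q=q[q>0]
    if not len(q): return None
    cr=lab==np.bincount(q).argmax()
    def cost(p):
        h=(proj("top",box(*p[:2],p[2]/10,z0=z0,z1=z0+.026))-[u-r,v-r]+.5)*S-.5
        k=np.zeros(cr.shape,np.uint8);cv2.fillConvexPoly(k,cv2.convexHull(np.int32(np.round(h*16)).reshape(-1,1,2)),1,shift=4)
        return (k.astype(bool)^cr).sum()/cr.sum()
    b=min((minimize(cost,[x,y,a],method="Nelder-Mead",options=dict(initial_simplex=[[x,y,a],[x+.008,y,a],[x,y+.008,a],[x,y,a+1.5]],xatol=1e-4,fatol=1e-4)) for a in(10*a0-2,10*a0,10*a0+2)),key=lambda r:r.fun)
    return np.r_[b.x[:2],b.x[2]/10,b.fun]
T={"A":(278,161),"B":(311,162),"C":(347,169),"D":(274,230),"E":(312,230),"F":(347,228)}
E
python3 - <<'E'
from h import *
im=shot("top");m=tubemask(im);cv2.imwrite("pics/m.png",m*255)
for k,(u,v) in T.items():
    p=w("top",u,v,.026);print(k,p[:2],fit(m,p[0],p[1]))
for n,u,v,z in [("rimFL",132,254,.04),("rimFR",233,257,.04),("rimBR",235,192,.04),("binFR",487,253,.065),("binFL",381,243,.065),("binBL",388,170,.065),("binBR",491,181,.065),("chuck",337,100,.06),("holder",399,113,.1),("vice",252,116,.05)]: print(n,w("top",u,v,z))
E
python3 -c "
import cv2
a=cv2.imread('pics/top0.png')[90:270,100:420];cv2.imwrite('pics/c0.png',cv2.resize(a,None,fx=2.5,fy=2.5,interpolation=2))"
```

```text
A [0.6307 0.0838] [0.6332 0.0874 0.1958 0.0945]
B [0.6302 0.0029] [ 0.6353  0.0059 -0.0726  0.0891]
C [ 0.615  -0.0856] [ 0.619  -0.0856 -0.0418  0.1008]
D [0.4618 0.087 ] [ 0.4631  0.091  -0.3442  0.0872]
E [ 0.4641 -0.004 ] [ 0.4662 -0.0017 -0.2696  0.0584]
F [ 0.471  -0.0878] [ 0.4705 -0.0882  0.0403  0.0642]
rimFL [0.3961 0.4175 0.04  ]
rimFR [0.3956 0.1791 0.04  ]
rimBR [0.5494 0.1822 0.04  ]
binFR [ 0.4193 -0.4069  0.065 ]
binFL [ 0.4364 -0.1631  0.065 ]
binBL [ 0.607  -0.1788  0.065 ]
binBR [ 0.5871 -0.4214  0.065 ]
chuck [ 0.7771 -0.0564  0.06  ]
holder [ 0.7339 -0.1977  0.1   ]
vice [0.7352 0.1487 0.05  ]
```

View pics/c0.png

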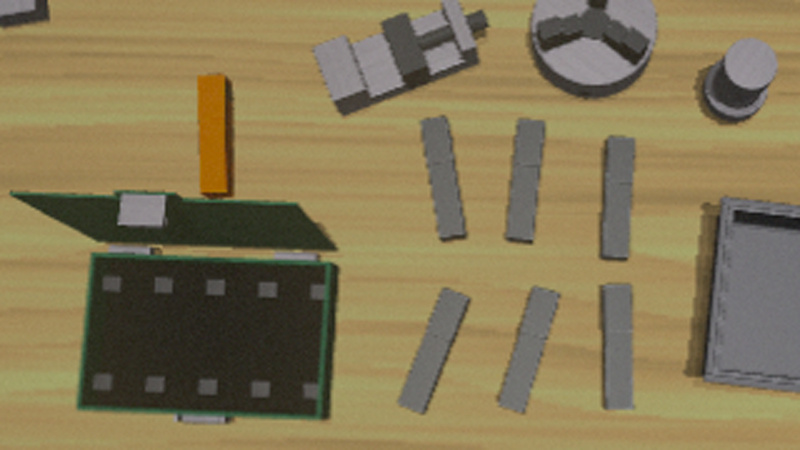

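Run:
```python
from h import *
F=[(103,382),(155,384),(207,386),(259,389)];B=[(112,284),(163,285),(215,287),(267,290)]
ys=[.102,.051,0,-.051]
L=[];W=[]
for pts,x in((F,-.048),(B,.048)):
    for (u,v),y in zip(pts,ys):
        L.append((x,y));W.append(w("top",(u+.5)/2.5+99.5,(v+.5)/2.5+89.5,.02)[:2])
L=np.array(L);W=np.array(W);print(W)
lc=L.mean(0);wc=W.mean(0);H=(L-lc).T@(W-wc);a=np.arctan2(H[0,1]-H[1,0],H[0,0]+H[1,1])
R=np.array([[np.cos(a),-np.sin(a)],[np.sin(a),np.cos(a)]]);o=wc-R@lc
print("case",o,a,"res",np.abs(L@R.T+o-W).max())
for y in(-.0765,-.0255,.0255,.0765):print(y,o+R@[0,y])
# lid edge
print("lid_front approx",o+R@[-.071,0])
```

```text
[[0.4236 0.4075]
 [0.4231 0.3569]
 [0.4225 0.3065]
 [0.421  0.2561]
 [0.5188 0.4064]
 [0.5191 0.3562]
 [0.5184 0.3052]
 [0.5168 0.2542]]
case [0.4701 0.3056] -0.014235115723264018 res 0.0008237958191631978
-0.0765 [0.469  0.2291]
-0.0255 [0.4697 0.2801]
0.0255 [0.4704 0.3311]
0.0765 [0.4711 0.3821]
lid_front approx [0.3991 0.3066]
```

```bash
python3 -m crank '[{"dx":0.02,"dy":-0.036,"grip":0.2},{"dx":0.038,"dy":-0.072,"grip":0.2},{"dx":0.055,"dy":-0.108,"grip":0.2},{"dx":0.072,"dy":-0.144,"grip":0.2},{"dx":0.09,"dy":-0.18,"grip":0.2}]' 40
python3 -m crank '[{"dx":0.02,"dy":-0.036,"grip":0.2},{"dx":0.038,"dy":-0.072,"grip":0.2},{"dx":0.055,"dy":-0.108,"grip":0.2},{"dx":0.072,"dy":-0.144,"grip":0.2},{"dx":0.09,"dy":-0.18,"grip":0.2}]'
python3 -m crank '[{"dx":0.02,"dy":-0.036,"grip":0.2},{"dx":0.038,"dy":-0.072,"grip":0.2},{"dx":0.055,"dy":-0.108,"grip":0.2},{"dx":0.072,"dy":-0.144,"grip":0.2},{"dx":0.09,"dy":-0.18,"grip":0.2}]'
```

```text
invalid input at $[0]: expected keys dx, dy, dz, twist, grip
invalid input at $[0]: expected keys dx, dy, dz, twist, grip
invalid input at $[0]: expected keys dx, dy, dz, twist, grip
```

```bash
python3 -m crank '[{"dx":0.018,"dy":-0.036,"dz":0,"twist":0,"grip":0.2},{"dx":0.036,"dy":-0.072,"dz":0,"twist":0,"grip":0.2},{"dx":0.054,"dy":-0.108,"dz":0,"twist":0,"grip":0.2},{"dx":0.072,"dy":-0.144,"dz":0,"twist":0,"grip":0.2},{"dx":0.09,"dy":-0.18,"dz":0,"twist":0,"grip":0.2}]' 40
python3 -m crank '[{"dx":0.018,"dy":-0.036,"dz":0,"twist":0,"grip":0.2},{"dx":0.036,"dy":-0.072,"dz":0,"twist":0,"grip":0.2},{"dx":0.054,"dy":-0.108,"dz":0,"twist":0,"grip":0.2},{"dx":0.072,"dy":-0.144,"dz":0,"twist":0,"grip":0.2},{"dx":0.09,"dy":-0.18,"dz":0,"twist":0,"grip":0.2}]'
```

```text
t: 0.57
eef_pos: [0.2638, 0.4704, 0.2262]
ee_rot: [3.141, -0.0, -0.259]
force: [1.3, -0.0, 0.6]
width: 0.0598
gripper_force: 0.0
t: 0.98
eef_pos: [0.3537, 0.2903, 0.2266]
ee_rot: [-3.141, -0.0, -0.259]
force: [1.5, -0.3, -0.4]
width: 0.0522
gripper_force: 0.0
```

```bash
python3 -m crank '[{"dx":0.02,"dy":-0.036,"dz":0,"twist":-2,"grip":0.2},{"dx":0.04,"dy":-0.072,"dz":0,"twist":-4.9,"grip":0.2},{"dx":0.06,"dy":-0.108,"dz":0,"twist":-4.9,"grip":0.2},{"dx":0.08,"dy":-0.144,"dz":0,"twist":-4.9,"grip":0.2},{"dx":0.1,"dy":-0.18,"dz":0,"twist":-4.9,"grip":0.2}]' 40
python3 -m crank '[{"dx":0.01,"dy":-0.019,"dz":-0.03,"twist":0,"grip":0.2},{"dx":0.01,"dy":-0.019,"dz":-0.065,"twist":0,"grip":0.2},{"dx":0.01,"dy":-0.019,"dz":-0.1,"twist":0,"grip":0.2},{"dx":0.01,"dy":-0.019,"dz":-0.13,"twist":0,"grip":0.2},{"dx":0.01,"dy":-0.019,"dz":-0.145,"twist":0,"grip":0.2}]'
python3 - <<'E'
from h import *
s=arm.get_state();print(s["eef_pos"],s["ee_rot"])
a=shot("top","top1");
print(fit(tubemask(a),.6332,.0874,a0=.19))
E
python3 -c "
import cv2
a=cv2.imread('pics/top1.png')[130:270,200:380];cv2.imwrite('pics/c1.png',cv2.resize(a,None,fx=4,fy=4,interpolation=2))"
```

```text
t: 1.4
eef_pos: [0.4538, 0.1104, 0.2268]
ee_rot: [-3.141, -0.0, -0.345]
force: [1.7, -0.2, 0.5]
width: 0.0526
gripper_force: 0.0
t: 1.82
eef_pos: [0.4614, 0.0917, 0.0781]
ee_rot: [3.138, 0.003, -0.347]
force: [-0.6, 0.8, -0.1]
width: 0.0525
gripper_force: 0.0
[0.4614 0.0917 0.0781] [ 3.1382  0.0032 -0.3471]
[0.6351 0.0877 0.1956 0.0927]
```

View pics/c1.png

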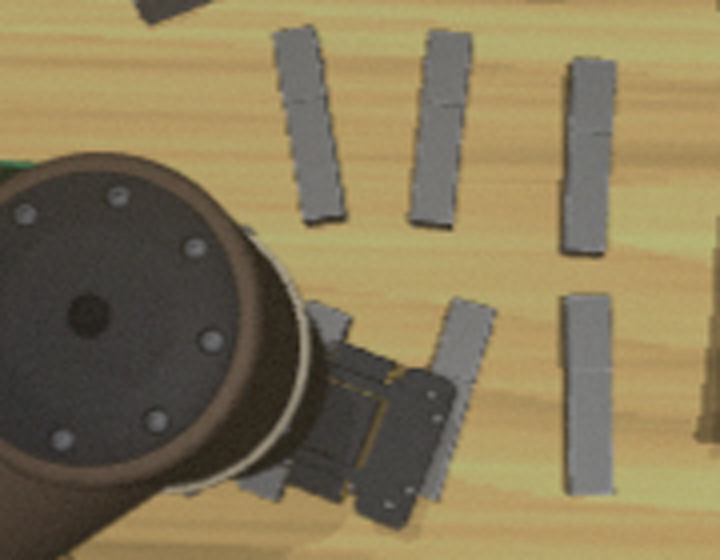

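The gripper straddles tube D (its ends show at (325,320) and (265,490) in the crop). Grasp and heft.

```bash
python3 -m crank '[{"dx":0,"dy":0,"dz":-0.025,"twist":0,"grip":0.2},{"dx":0,"dy":0,"dz":-0.05,"twist":0,"grip":0.2},{"dx":0,"dy":0,"dz":-0.074,"twist":0,"grip":0.2},{"dx":0,"dy":0,"dz":-0.074,"twist":0,"grip":0.2},{"dx":0,"dy":0,"dz":-0.074,"twist":0,"grip":0.2}]' 40
python3 -m crank '[{"dx":0,"dy":0,"dz":0,"twist":0,"grip":-0.6},{"dx":0,"dy":0,"dz":0,"twist":0,"grip":-0.6},{"dx":0,"dy":0,"dz":0,"twist":0,"grip":-0.6},{"dx":0,"dy":0,"dz":0,"twist":0,"grip":-0.6},{"dx":0,"dy":0,"dz":0,"twist":0,"grip":-0.6}]' 40
python3 -m crank '[{"dx":0,"dy":0,"dz":0.01,"twist":0,"grip":-0.6},{"dx":0,"dy":0,"dz":0.03,"twist":0,"grip":-0.6},{"dx":0,"dy":0,"dz":0.05,"twist":0,"grip":-0.6},{"dx":0,"dy":0,"dz":0.065,"twist":0,"grip":-0.6},{"dx":0,"dy":0,"dz":0.074,"twist":0,"grip":-0.6}]' 40
for i in 1 2 3; do python3 -m crank '[{"dx":0,"dy":0,"dz":0,"twist":0,"grip":-0.6},{"dx":0,"dy":0,"dz":0,"twist":0,"grip":-0.6},{"dx":0,"dy":0,"dz":0,"twist":0,"grip":-0.6},{"dx":0,"dy":0,"dz":0,"twist":0,"grip":-0.6},{"dx":0,"dy":0,"dz":0,"twist":0,"grip":-0.6}]' 40;done
```

```text
t: 2.28
eef_pos: [0.4631, 0.093, 0.0075]
ee_rot: [3.139, 0.001, -0.345]
force: [0.2, 1.2, -0.3]
width: 0.0525
gripper_force: 0.0
t: 2.7
eef_pos: [0.4631, 0.0928, 0.0083]
ee_rot: [3.141, -0.0, -0.345]
force: [-3.0, -3.7, 10.1]
width: 0.0258
gripper_force: 40.0
t: 3.12
eef_pos: [0.4637, 0.0937, 0.083]
ee_rot: [-3.14, -0.001, -0.345]
force: [1.2, 1.5, -4.9]
width: 0.0255
gripper_force: 40.0
t: 3.53
eef_pos: [0.4628, 0.093, 0.0806]
ee_rot: [3.14, 0.001, -0.345]
force: [0.3, -0.4, -4.9]
width: 0.0259
gripper_force: 40.0
t: 3.95
eef_pos: [0.4634, 0.0933, 0.0815]
ee_rot: [3.142, 0.0, -0.345]
force: [-1.5, -0.7, -5.7]
width: 0.0256
gripper_force: 40.0
t: 4.37
eef_pos: [0.4634, 0.0933, 0.0816]
ee_rot: [-3.142, -0.0, -0.345]
force: [-0.5, -0.4, -4.8]
width: 0.0256
gripper_force: 40.0
```

```bash
python3 -m crank '[{"dx":0,"dy":0.02,"dz":0.015,"twist":4,"grip":-0.6},{"dx":0,"dy":0.055,"dz":0.02,"twist":9,"grip":-0.6},{"dx":0.002,"dy":0.09,"dz":0.02,"twist":14,"grip":-0.6},{"dx":0.004,"dy":0.125,"dz":0.02,"twist":19,"grip":-0.6},{"dx":0.004,"dy":0.16,"dz":0.02,"twist":19,"grip":-0.6}]' 40
python3 -m crank '[{"dx":0,"dy":0.035,"dz":0,"twist":0,"grip":-0.6},{"dx":0,"dy":0.07,"dz":0,"twist":0,"grip":-0.6},{"dx":0,"dy":0.1,"dz":0,"twist":0,"grip":-0.6},{"dx":0,"dy":0.12,"dz":0,"twist":0,"grip":-0.6},{"dx":0,"dy":0.127,"dz":0,"twist":0,"grip":-0.6}]' 40
python3 -m crank '[{"dx":0,"dy":0,"dz":-0.02,"twist":0,"grip":-0.6},{"dx":0,"dy":0,"dz":-0.04,"twist":0,"grip":-0.6},{"dx":0,"dy":0,"dz":-0.05,"twist":0,"grip":-0.6},{"dx":0,"dy":0,"dz":-0.05,"twist":0,"grip":-0.6},{"dx":0,"dy":0,"dz":-0.05,"twist":0,"grip":-0.6}]' 40
```

```text
t: 4.78
eef_pos: [0.4676, 0.2551, 0.1019]
ee_rot: [-3.141, -0.001, -0.008]
force: [1.2, -0.1, -4.9]
width: 0.0257
gripper_force: 40.0
t: 5.2
eef_pos: [0.4674, 0.3837, 0.1012]
ee_rot: [-3.141, -0.001, -0.011]
force: [0.5, 0.7, -4.7]
width: 0.0256
gripper_force: 40.0
t: 5.62
eef_pos: [0.4674, 0.3797, 0.0513]
ee_rot: [3.14, 0.001, -0.014]
force: [-0.9, -0.6, -5.2]
width: 0.0258
gripper_force: 40.0
```

```bash
python3 -m crank '[{"dx":0,"dy":0,"dz":-0.008,"twist":0,"grip":-0.6},{"dx":0,"dy":0,"dz":-0.016,"twist":0,"grip":-0.6},{"dx":0,"dy":0,"dz":-0.025,"twist":0,"grip":-0.6},{"dx":0,"dy":0,"dz":-0.034,"twist":0,"grip":-0.6},{"dx":0,"dy":0,"dz":-0.034,"twist":0,"grip":-0.6}]' 40
python3 -m crank '[{"dx":0,"dy":0,"dz":0,"twist":0,"grip":-0.29},{"dx":0,"dy":0,"dz":0,"twist":0,"grip":-0.29},{"dx":0,"dy":0,"dz":0,"twist":0,"grip":-0.29},{"dx":0,"dy":0,"dz":0,"twist":0,"grip":-0.29},{"dx":0,"dy":0,"dz":0,"twist":0,"grip":-0.29}]' 40
python3 -m crank '[{"dx":0,"dy":0,"dz":0.02,"twist":0,"grip":-0.29},{"dx":0,"dy":0,"dz":0.05,"twist":0,"grip":-0.29},{"dx":0,"dy":0,"dz":0.08,"twist":0,"grip":-0.29},{"dx":0,"dy":0,"dz":0.11,"twist":0,"grip":-0.29},{"dx":0,"dy":0,"dz":0.14,"twist":0,"grip":-0.29}]' 40
```

```text
t: 6.03
eef_pos: [0.4665, 0.3791, 0.0153]
ee_rot: [3.139, 0.002, -0.014]
force: [-0.8, -0.3, -4.7]
width: 0.0256
gripper_force: 40.0
t: 6.45
eef_pos: [0.4678, 0.3808, 0.0183]
ee_rot: [-3.14, -0.001, -0.013]
force: [0.3, 0.1, -0.1]
width: 0.0313
gripper_force: 0.0
t: 6.87
eef_pos: [0.4674, 0.3802, 0.1595]
ee_rot: [-3.141, -0.0, -0.014]
force: [0.6, 1.1, 0.9]
width: 0.0311
gripper_force: 0.0
```

```bash
cat >> h.py <<'E'
P={"A":(.6332,.0874,.196),"B":(.6353,.0059,-.073),"C":(.619,-.0856,-.042),"D":(.463,.091,-.344),"E":(.4662,-.0017,-.27),"F":(.4705,-.0882,.04)}
def look(ks,f=None):
    m=tubemask(shot("top",f))
    for k in ks:
        r=fit(m,*P[k][:2],a0=P[k][2]);print(k,r, None if r is None else np.degrees(r[2]).round(1))
E
python3 -m crank '[{"dx":0,"dy":-0.038,"dz":0,"twist":-5,"grip":0.2},{"dx":0,"dy":-0.076,"dz":0,"twist":-10,"grip":0.2},{"dx":0,"dy":-0.114,"dz":0,"twist":-14.6,"grip":0.2},{"dx":0,"dy":-0.152,"dz":0,"twist":-14.6,"grip":0.2},{"dx":0,"dy":-0.19,"dz":0,"twist":-14.6,"grip":0.2}]' 40
python3 -c "
from h import *
look('ABCEF','top2')"
```

```text
t: 7.28
eef_pos: [0.4671, 0.1888, 0.1581]
ee_rot: [-3.141, -0.001, -0.269]
force: [1.2, -0.3, 0.7]
width: 0.0518
gripper_force: 0.0
A [0.6349 0.0876 0.1959 0.1022] 11.2
B [ 0.6347  0.006  -0.0748  0.0873] -4.3
C [ 0.6202 -0.0856 -0.0435  0.1027] -2.5
E [ 0.4661 -0.0018 -0.2702  0.0568] -15.5
F [ 0.4705 -0.0882  0.0405  0.0637] 2.3
```

```bash
python3 -m crank '[{"dx":0,"dy":-0.04,"dz":0,"twist":0,"grip":0.2},{"dx":0,"dy":-0.08,"dz":-0.01,"twist":0,"grip":0.2},{"dx":-0.001,"dy":-0.12,"dz":-0.02,"twist":0,"grip":0.2},{"dx":-0.001,"dy":-0.16,"dz":-0.04,"twist":0,"grip":0.2},{"dx":-0.001,"dy":-0.192,"dz":-0.06,"twist":0,"grip":0.2}]' 40
python3 -m crank '[{"dx":0,"dy":0,"dz":-0.03,"twist":0,"grip":0.2},{"dx":0,"dy":0,"dz":-0.06,"twist":0,"grip":0.2},{"dx":0,"dy":0,"dz":-0.08,"twist":0,"grip":0.2},{"dx":0,"dy":0,"dz":-0.089,"twist":0,"grip":0.2},{"dx":0,"dy":0,"dz":-0.089,"twist":0,"grip":0.2}]' 40
python3 -m crank '[{"dx":0,"dy":0,"dz":0,"twist":0,"grip":-0.6},{"dx":0,"dy":0,"dz":0,"twist":0,"grip":-0.6},{"dx":0,"dy":0,"dz":0,"twist":0,"grip":-0.6},{"dx":0,"dy":0,"dz":0,"twist":0,"grip":-0.6},{"dx":0,"dy":0,"dz":0,"twist":0,"grip":-0.6}]' 40
python3 -m crank '[{"dx":0,"dy":0,"dz":0.01,"twist":0,"grip":-0.6},{"dx":0,"dy":0,"dz":0.03,"twist":0,"grip":-0.6},{"dx":0,"dy":0,"dz":0.05,"twist":0,"grip":-0.6},{"dx":0,"dy":0,"dz":0.07,"twist":0,"grip":-0.6},{"dx":0,"dy":0,"dz":0.08,"twist":0,"grip":-0.6}]' 40
for i in 1 2 3; do python3 -m crank '[{"dx":0,"dy":0,"dz":0,"twist":0,"grip":-0.6},{"dx":0,"dy":0,"dz":0,"twist":0,"grip":-0.6},{"dx":0,"dy":0,"dz":0,"twist":0,"grip":-0.6},{"dx":0,"dy":0,"dz":0,"twist":0,"grip":-0.6},{"dx":0,"dy":0,"dz":0,"twist":0,"grip":-0.6}]' 40;done
```

```text
t: 7.75
eef_pos: [0.467, -0.0031, 0.0986]
ee_rot: [-3.139, -0.003, -0.268]
force: [0.9, -0.0, 0.4]
width: 0.0527
gripper_force: 0.0
t: 8.17
eef_pos: [0.4654, -0.0022, 0.0071]
ee_rot: [3.14, 0.003, -0.269]
force: [-0.5, -0.1, -0.2]
width: 0.0524
gripper_force: 0.0
t: 8.58
eef_pos: [0.4668, -0.0016, 0.0095]
ee_rot: [-3.141, -0.001, -0.268]
force: [-0.3, -1.7, 5.4]
width: 0.026
gripper_force: 40.0
t: 9.0
eef_pos: [0.4669, -0.0014, 0.0907]
ee_rot: [-3.14, -0.002, -0.268]
force: [0.9, 0.5, -2.9]
width: 0.0258
gripper_force: 40.0
t: 9.42
eef_pos: [0.4657, -0.0019, 0.0876]
ee_rot: [3.14, 0.002, -0.269]
force: [-0.1, 0.4, -3.4]
width: 0.0258
gripper_force: 40.0
t: 9.83
eef_pos: [0.4664, -0.0017, 0.0885]
ee_rot: [3.141, 0.0, -0.269]
force: [0.7, -0.4, -4.4]
width: 0.0255
gripper_force: 40.0
t: 10.25
eef_pos: [0.4664, -0.0017, 0.0886]
ee_rot: [-3.142, -0.0, -0.269]
force: [0.2, -0.0, -4.2]
width: 0.0255
gripper_force: 40.0
```

```bash
python3 -m crank '[{"dx":0,"dy":0.02,"dz":0.015,"twist":5,"grip":-0.6},{"dx":0,"dy":0.055,"dz":0.015,"twist":10,"grip":-0.6},{"dx":0,"dy":0.09,"dz":0.015,"twist":14.6,"grip":-0.6},{"dx":0,"dy":0.125,"dz":0.015,"twist":14.6,"grip":-0.6},{"dx":0,"dy":0.16,"dz":0.015,"twist":14.6,"grip":-0.6}]' 40
python3 -m crank '[{"dx":0,"dy":0.03,"dz":0,"twist":0,"grip":-0.6},{"dx":0,"dy":0.06,"dz":0,"twist":0,"grip":-0.6},{"dx":0,"dy":0.0725,"dz":0,"twist":0,"grip":-0.6},{"dx":0,"dy":0.0725,"dz":-0.02,"twist":0,"grip":-0.6},{"dx":0,"dy":0.0725,"dz":-0.04,"twist":0,"grip":-0.6}]' 40
python3 -m crank '[{"dx":0,"dy":0,"dz":-0.012,"twist":0,"grip":-0.6},{"dx":0,"dy":0,"dz":-0.024,"twist":0,"grip":-0.6},{"dx":0,"dy":0,"dz":-0.036,"twist":0,"grip":-0.6},{"dx":0,"dy":0,"dz":-0.047,"twist":0,"grip":-0.6},{"dx":0,"dy":0,"dz":-0.047,"twist":0,"grip":-0.6}]' 40
```

```text
t: 10.67
eef_pos: [0.4662, 0.1599, 0.1038]
ee_rot: [-3.141, -0.0, -0.014]
force: [0.6, -0.8, -3.5]
width: 0.0254
gripper_force: 40.0
t: 11.08
eef_pos: [0.4671, 0.2327, 0.064]
ee_rot: [-3.139, -0.002, -0.012]
force: [0.1, 0.1, -5.8]
width: 0.0257
gripper_force: 40.0
t: 11.5
eef_pos: [0.4662, 0.2303, 0.0154]
ee_rot: [3.14, 0.001, -0.014]
force: [0.6, -0.3, -4.5]
width: 0.0255
gripper_force: 40.0
```

```bash
python3 -m crank '[{"dx":0,"dy":0,"dz":0,"twist":0,"grip":-0.29},{"dx":0,"dy":0,"dz":0,"twist":0,"grip":-0.29},{"dx":0,"dy":0,"dz":0,"twist":0,"grip":-0.29},{"dx":0,"dy":0,"dz":0,"twist":0,"grip":-0.29},{"dx":0,"dy":0,"dz":0,"twist":0,"grip":-0.29}]' 40
python3 -m crank '[{"dx":0,"dy":0,"dz":0.02,"twist":0,"grip":-0.29},{"dx":0,"dy":0,"dz":0.05,"twist":0,"grip":-0.29},{"dx":0,"dy":0,"dz":0.08,"twist":0,"grip":-0.29},{"dx":0,"dy":0,"dz":0.11,"twist":0,"grip":-0.29},{"dx":0,"dy":0,"dz":0.14,"twist":0,"grip":-0.29}]' 40
python3 -m crank '[{"dx":0,"dy":-0.04,"dz":0,"twist":0,"grip":0.2},{"dx":0,"dy":-0.08,"dz":0,"twist":0,"grip":0.2},{"dx":0,"dy":-0.12,"dz":0,"twist":0,"grip":0.2},{"dx":0,"dy":-0.16,"dz":0,"twist":0,"grip":0.2},{"dx":0,"dy":-0.19,"dz":0,"twist":0,"grip":0.2}]' 40
python3 - <<'E'
from h import *
im=shot("top","top3")
m=tubemask(im)
for k in "ABC": print(k,fit(m,*P[k][:2],a0=P[k][2]))
for p in [(208,172),(105,168),(235,190)]:print([w("top",*p,z) for z in(.04,.19)])
a=im[140:270,95:255,::-1];cv2.imwrite("pics/c3.png",cv2.resize(a,None,fx=4.5,fy=4.5,interpolation=2))
E
```

```text
t: 11.92
eef_pos: [0.4667, 0.2311, 0.0171]
ee_rot: [-3.141, -0.001, -0.014]
force: [0.1, 0.8, 0.3]
width: 0.031
gripper_force: 0.0
t: 12.33
eef_pos: [0.4662, 0.2306, 0.1584]
ee_rot: [-3.141, -0.0, -0.014]
force: [0.5, 0.9, 0.2]
width: 0.0311
gripper_force: 0.0
t: 12.75
eef_pos: [0.4657, 0.0385, 0.1571]
ee_rot: [-3.141, -0.001, -0.014]
force: [0.4, -0.0, -0.9]
width: 0.0519
gripper_force: 0.0
A [0.5808 0.1188 0.2161 0.7968]
B [ 0.6341  0.006  -0.0745  0.0905]
C [ 0.619  -0.0855 -0.0445  0.0963]
[array([0.5963, 0.2499, 0.04  ]), array([0.5676, 0.207 , 0.19  ])]
[array([0.6001, 0.5011, 0.04  ]), array([0.5708, 0.4173, 0.19  ])]
[array([0.5542, 0.1825, 0.04  ]), array([0.5324, 0.1505, 0.19  ])]
```

View pics/c3.png

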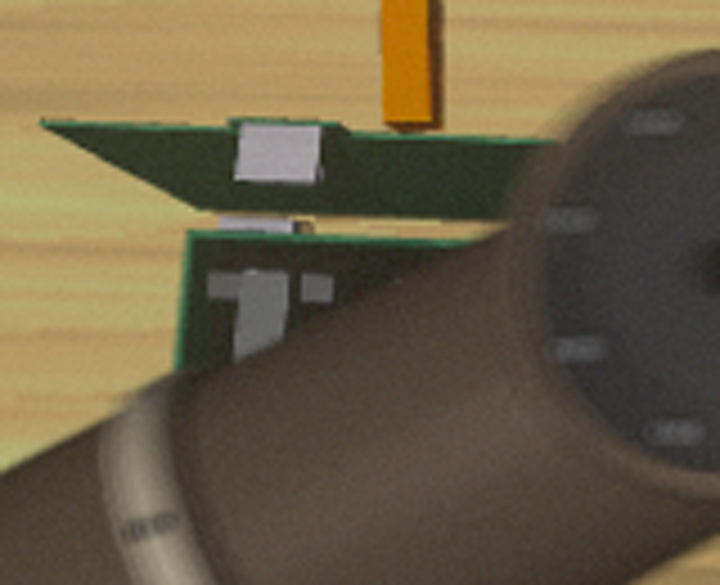

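```bash
python3 -m crank '[{"dx":0.036,"dy":0,"dz":0,"twist":3,"grip":0.2},{"dx":0.072,"dy":0.01,"dz":0,"twist":6,"grip":0.2},{"dx":0.108,"dy":0.02,"dz":0,"twist":9,"grip":0.2},{"dx":0.144,"dy":0.035,"dz":0,"twist":12,"grip":0.2},{"dx":0.18,"dy":0.049,"dz":0,"twist":12,"grip":0.2}]' 40
python3 -m crank '[{"dx":0,"dy":0,"dz":-0.035,"twist":0,"grip":0.2},{"dx":0,"dy":0,"dz":-0.07,"twist":0,"grip":0.2},{"dx":0,"dy":0,"dz":-0.1,"twist":0,"grip":0.2},{"dx":0,"dy":0,"dz":-0.1,"twist":0,"grip":0.2},{"dx":0,"dy":0,"dz":-0.1,"twist":0,"grip":0.2}]' 40
python3 -m crank '[{"dx":0,"dy":0,"dz":-0.015,"twist":0,"grip":0.2},{"dx":0,"dy":0,"dz":-0.03,"twist":0,"grip":0.2},{"dx":0,"dy":0,"dz":-0.04,"twist":0,"grip":0.2},{"dx":0,"dy":0,"dz":-0.048,"twist":0,"grip":0.2},{"dx":0,"dy":0,"dz":-0.048,"twist":0,"grip":0.2}]' 40
```

```text
t: 13.22
eef_pos: [0.6481, 0.09, 0.1568]
ee_rot: [-3.141, -0.001, 0.198]
force: [0.0, 0.0, 1.1]
width: 0.0527
gripper_force: 0.0
t: 13.63
eef_pos: [0.6455, 0.0894, 0.0555]
ee_rot: [3.141, 0.003, 0.196]
force: [1.0, -0.3, 1.0]
width: 0.0527
gripper_force: 0.0
t: 14.05
eef_pos: [0.6463, 0.0898, 0.0086]
ee_rot: [3.142, 0.0, 0.196]
force: [-0.2, -0.8, 0.4]
width: 0.0526
gripper_force: 0.0
```

```bash
python3 -m crank '[{"dx":0,"dy":0,"dz":0,"twist":0,"grip":-0.6},{"dx":0,"dy":0,"dz":0,"twist":0,"grip":-0.6},{"dx":0,"dy":0,"dz":0,"twist":0,"grip":-0.6},{"dx":0,"dy":0,"dz":0,"twist":0,"grip":-0.6},{"dx":0,"dy":0,"dz":0,"twist":0,"grip":-0.6}]' 40
python3 -m crank '[{"dx":0,"dy":0,"dz":0.01,"twist":0,"grip":-0.6},{"dx":0,"dy":0,"dz":0.03,"twist":0,"grip":-0.6},{"dx":0,"dy":0,"dz":0.05,"twist":0,"grip":-0.6},{"dx":0,"dy":0,"dz":0.07,"twist":0,"grip":-0.6},{"dx":0,"dy":0,"dz":0.08,"twist":0,"grip":-0.6}]' 40
for i in 1 2 3; do python3 -m crank '[{"dx":0,"dy":0,"dz":0,"twist":0,"grip":-0.6},{"dx":0,"dy":0,"dz":0,"twist":0,"grip":-0.6},{"dx":0,"dy":0,"dz":0,"twist":0,"grip":-0.6},{"dx":0,"dy":0,"dz":0,"twist":0,"grip":-0.6},{"dx":0,"dy":0,"dz":0,"twist":0,"grip":-0.6}]' 40;done
python3 -c "
from station import arm;print(arm.get_state()['moment'])"
```

```text
t: 14.47
eef_pos: [0.6467, 0.0899, 0.0092]
ee_rot: [-3.142, -0.001, 0.196]
force: [-0.6, -0.4, 3.9]
width: 0.0257
gripper_force: 40.0
t: 14.88
eef_pos: [0.6477, 0.0902, 0.092]
ee_rot: [-3.141, -0.004, 0.196]
force: [0.6, 0.0, 0.1]
width: 0.0254
gripper_force: 40.0
t: 15.3
eef_pos: [0.6457, 0.0896, 0.0873]
ee_rot: [3.141, 0.002, 0.196]
force: [0.4, 0.3, -0.7]
width: 0.0256
gripper_force: 40.0
t: 15.72
eef_pos: [0.6464, 0.0898, 0.0885]
ee_rot: [3.142, 0.0, 0.196]
force: [0.2, 0.7, -0.1]
width: 0.0255
gripper_force: 40.0
t: 16.13
eef_pos: [0.6464, 0.0898, 0.0886]
ee_rot: [-3.142, -0.0, 0.196]
force: [-0.8, -0.1, -0.4]
width: 0.0255
gripper_force: 40.0
[ 0.0060769  -0.03844748  0.02498939]
```

```bash
python3 -m crank '[{"dx":-0.006,"dy":-0.01,"dz":0.03,"twist":-3,"grip":-0.6},{"dx":-0.012,"dy":-0.045,"dz":0.05,"twist":-6,"grip":-0.6},{"dx":-0.024,"dy":-0.083,"dz":0.06,"twist":-9,"grip":-0.6},{"dx":-0.036,"dy":-0.121,"dz":0.06,"twist":-12,"grip":-0.6},{"dx":-0.048,"dy":-0.159,"dz":0.06,"twist":-15,"grip":-0.6}]' 40
python3 -m crank '[{"dx":-0.011,"dy":-0.037,"dz":0,"twist":0,"grip":-0.6},{"dx":-0.022,"dy":-0.075,"dz":0,"twist":0,"grip":-0.6},{"dx":-0.034,"dy":-0.113,"dz":0,"twist":0,"grip":-0.6},{"dx":-0.045,"dy":-0.15,"dz":0,"twist":0,"grip":-0.6},{"dx":-0.056,"dy":-0.187,"dz":0,"twist":0,"grip":-0.6}]' 40
python3 -m crank '[{"dx":-0.011,"dy":-0.037,"dz":0,"twist":0,"grip":-0.6},{"dx":-0.022,"dy":-0.075,"dz":0,"twist":0,"grip":-0.6},{"dx":-0.022,"dy":-0.094,"dz":-0.01,"twist":0,"grip":-0.6},{"dx":-0.022,"dy":-0.094,"dz":-0.04,"twist":0,"grip":-0.6},{"dx":-0.022,"dy":-0.094,"dz":-0.06,"twist":0,"grip":-0.6}]' 40
python3 -c "
from h import *
look('BCF','top4')"
```

```text
t: 16.55
eef_pos: [0.5983, -0.0703, 0.1498]
ee_rot: [-3.141, -0.002, -0.068]
force: [0.3, -0.6, -0.6]
width: 0.0259
gripper_force: 40.0
t: 16.97
eef_pos: [0.5416, -0.2579, 0.1489]
ee_rot: [3.142, -0.001, -0.066]
force: [0.5, -0.0, 0.3]
width: 0.0258
gripper_force: 40.0
t: 17.38
eef_pos: [0.5196, -0.3517, 0.0873]
ee_rot: [-3.141, -0.001, -0.069]
force: [-1.1, 1.1, -1.6]
width: 0.0255
gripper_force: 40.0
B [ 0.6348  0.0059 -0.0745  0.092 ] -4.3
C [ 0.6187 -0.0857 -0.0471  0.1183] -2.7
F [ 0.4705 -0.0881  0.0319  0.086 ] 1.8
```

View pics/top4.png

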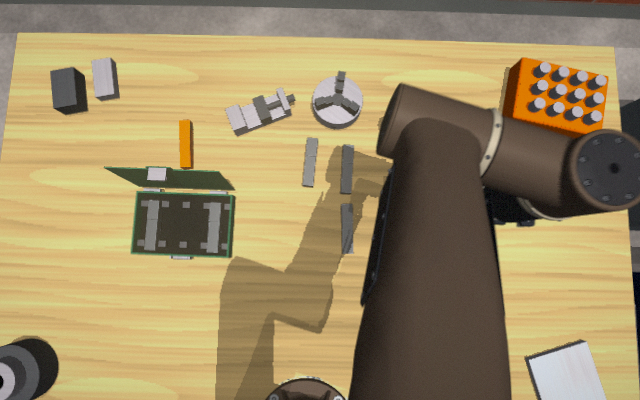

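Both loaded tubes lie in the outer slots (152,222) and (213,228). Now the drop into the bin.

```bash
python3 -m crank '[{"dx":0,"dy":0,"dz":-0.02,"twist":0,"grip":-0.6},{"dx":0,"dy":0,"dz":-0.04,"twist":0,"grip":-0.6},{"dx":0,"dy":0,"dz":-0.055,"twist":0,"grip":-0.6},{"dx":0,"dy":0,"dz":-0.055,"twist":0,"grip":-0.6},{"dx":0,"dy":0,"dz":-0.055,"twist":0,"grip":-0.1}]' 40
python3 -m crank '[{"dx":0,"dy":0,"dz":0,"twist":0,"grip":-0.1},{"dx":0,"dy":0,"dz":0,"twist":0,"grip":-0.1},{"dx":0,"dy":0,"dz":0,"twist":0,"grip":-0.1},{"dx":0,"dy":0,"dz":0.03,"twist":0,"grip":-0.1},{"dx":0,"dy":0,"dz":0.06,"twist":0,"grip":-0.1}]' 40
python3 -m crank '[{"dx":0,"dy":0.02,"dz":0.035,"twist":2,"grip":0.2},{"dx":0,"dy":0.055,"dz":0.05,"twist":6,"grip":0.2},{"dx":-0.01,"dy":0.095,"dz":0.05,"twist":6,"grip":0.2},{"dx":-0.025,"dy":0.135,"dz":0.05,"twist":6,"grip":0.2},{"dx":-0.04,"dy":0.173,"dz":0.05,"twist":6,"grip":0.2}]' 40
```

```text
t: 17.85
eef_pos: [0.5203, -0.35, 0.0337]
ee_rot: [-3.142, 0.001, -0.065]
force: [0.1, -0.3, 0.4]
width: 0.0286
gripper_force: 0.0
t: 18.27
eef_pos: [0.5193, -0.3498, 0.0934]
ee_rot: [-3.141, 0.003, -0.066]
force: [0.9, -0.2, 0.4]
width: 0.0397
gripper_force: 0.0
t: 18.68
eef_pos: [0.4804, -0.176, 0.1447]
ee_rot: [3.142, -0.002, 0.038]
force: [1.1, 1.9, -0.0]
width: 0.0522
gripper_force: 0.0
```

```bash
python3 -m crank '[{"dx":-0.004,"dy":0.035,"dz":0,"twist":0,"grip":0.2},{"dx":-0.01,"dy":0.07,"dz":0,"twist":0,"grip":0.2},{"dx":-0.01,"dy":0.089,"dz":-0.02,"twist":0,"grip":0.2},{"dx":-0.01,"dy":0.089,"dz":-0.055,"twist":0,"grip":0.2},{"dx":-0.01,"dy":0.089,"dz":-0.085,"twist":0,"grip":0.2}]' 40
python3 -m crank '[{"dx":0,"dy":0,"dz":-0.02,"twist":0,"grip":0.2},{"dx":0,"dy":0,"dz":-0.04,"twist":0,"grip":0.2},{"dx":0,"dy":0,"dz":-0.05,"twist":0,"grip":0.2},{"dx":0,"dy":0,"dz":-0.05,"twist":0,"grip":0.2},{"dx":0,"dy":0,"dz":-0.05,"twist":0,"grip":0.2}]' 40
python3 -m crank '[{"dx":0,"dy":0,"dz":0,"twist":0,"grip":-0.6},{"dx":0,"dy":0,"dz":0,"twist":0,"grip":-0.6},{"dx":0,"dy":0,"dz":0,"twist":0,"grip":-0.6},{"dx":0,"dy":0,"dz":0,"twist":0,"grip":-0.6},{"dx":0,"dy":0,"dz":0,"twist":0,"grip":-0.6}]' 40
python3 -m crank '[{"dx":0,"dy":0,"dz":0.01,"twist":0,"grip":-0.6},{"dx":0,"dy":0,"dz":0.03,"twist":0,"grip":-0.6},{"dx":0,"dy":0,"dz":0.05,"twist":0,"grip":-0.6},{"dx":0,"dy":0,"dz":0.07,"twist":0,"grip":-0.6},{"dx":0,"dy":0,"dz":0.08,"twist":0,"grip":-0.6}]' 40
for i in 1 2 3; do python3 -m crank '[{"dx":0,"dy":0,"dz":0,"twist":0,"grip":-0.6},{"dx":0,"dy":0,"dz":0,"twist":0,"grip":-0.6},{"dx":0,"dy":0,"dz":0,"twist":0,"grip":-0.6},{"dx":0,"dy":0,"dz":0,"twist":0,"grip":-0.6},{"dx":0,"dy":0,"dz":0,"twist":0,"grip":-0.6}]' 40;done
```

```text
t: 19.1
eef_pos: [0.4717, -0.0867, 0.0594]
ee_rot: [-3.141, -0.005, 0.042]
force: [0.1, -0.6, 0.1]
width: 0.0527
gripper_force: 0.0
t: 19.52
eef_pos: [0.4707, -0.0884, 0.0089]
ee_rot: [3.141, 0.0, 0.039]
force: [0.9, 0.1, 1.0]
width: 0.0522
gripper_force: 0.0
t: 19.93
eef_pos: [0.4708, -0.0884, 0.0091]
ee_rot: [-3.141, -0.001, 0.039]
force: [-0.2, -0.7, 5.3]
width: 0.0257
gripper_force: 40.0
t: 20.35
eef_pos: [0.4715, -0.0883, 0.091]
ee_rot: [-3.141, -0.003, 0.039]
force: [0.5, 0.5, -0.3]
width: 0.0259
gripper_force: 40.0
t: 20.77
eef_pos: [0.4699, -0.0885, 0.0877]
ee_rot: [3.141, 0.002, 0.039]
force: [0.7, 0.2, -0.5]
width: 0.026
gripper_force: 40.0
t: 21.18
eef_pos: [0.4705, -0.0884, 0.0885]
ee_rot: [3.142, 0.0, 0.039]
force: [0.5, -0.9, -0.8]
width: 0.0254
gripper_force: 40.0
t: 21.6
eef_pos: [0.4705, -0.0884, 0.0886]
ee_rot: [3.142, -0.0, 0.039]
force: [0.3, 0.6, -0.4]
width: 0.0255
gripper_force: 40.0
```

```bash
python3 -m crank '[{"dx":0,"dy":0,"dz":0.035,"twist":-3,"grip":-0.6},{"dx":0.01,"dy":-0.035,"dz":0.05,"twist":-6,"grip":-0.6},{"dx":0.02,"dy":-0.072,"dz":0.05,"twist":-6,"grip":-0.6},{"dx":0.03,"dy":-0.11,"dz":0.05,"twist":-6,"grip":-0.6},{"dx":0.042,"dy":-0.148,"dz":0.05,"twist":-6,"grip":-0.6}]' 40
python3 -m crank '[{"dx":0,"dy":-0.035,"dz":0,"twist":0,"grip":-0.6},{"dx":0,"dy":-0.049,"dz":-0.02,"twist":0,"grip":-0.6},{"dx":0,"dy":-0.049,"dz":-0.05,"twist":0,"grip":-0.6},{"dx":0,"dy":-0.049,"dz":-0.08,"twist":0,"grip":-0.6},{"dx":0,"dy":-0.049,"dz":-0.1,"twist":0,"grip":-0.6}]' 40
python3 -m crank '[{"dx":0,"dy":0,"dz":-0.004,"twist":0,"grip":-0.1},{"dx":0,"dy":0,"dz":-0.004,"twist":0,"grip":-0.1},{"dx":0,"dy":0,"dz":-0.004,"twist":0,"grip":-0.1},{"dx":0,"dy":0,"dz":0.02,"twist":0,"grip":-0.1},{"dx":0,"dy":0,"dz":0.05,"twist":0,"grip":-0.1}]' 40
python3 -m crank '[{"dx":0,"dy":0,"dz":0.04,"twist":0,"grip":0.2},{"dx":0,"dy":0.02,"dz":0.07,"twist":0,"grip":0.2},{"dx":0.0,"dy":0.05,"dz":0.07,"twist":0,"grip":0.2},{"dx":0,"dy":0.06,"dz":0.07,"twist":0,"grip":0.2},{"dx":0,"dy":0.06,"dz":0.07,"twist":0,"grip":0.2}]' 40
python3 -c "
from h import *
look('BC','top5')"
```

```text
t: 22.02
eef_pos: [0.5129, -0.2378, 0.1393]
ee_rot: [-3.141, -0.001, -0.065]
force: [0.9, 0.6, 0.6]
width: 0.0258
gripper_force: 40.0
t: 22.43
eef_pos: [0.511, -0.2857, 0.0359]
ee_rot: [-3.141, 0.002, -0.068]
force: [-0.6, 0.2, -0.2]
width: 0.0258
gripper_force: 40.0
t: 22.85
eef_pos: [0.5118, -0.2851, 0.0889]
ee_rot: [-3.141, 0.002, -0.066]
force: [0.9, 0.4, 0.6]
width: 0.0394
gripper_force: 0.0
t: 23.27
eef_pos: [0.5135, -0.2236, 0.1616]
ee_rot: [-3.141, -0.005, -0.064]
force: [-0.4, 0.6, -0.5]
width: 0.0523
gripper_force: 0.0
B None None
C None None
```

```bash
python3 -m crank '[{"dx":0.022,"dy":0.028,"dz":0,"twist":1.2,"grip":0.2},{"dx":0.044,"dy":0.057,"dz":0,"twist":1.2,"grip":0.2},{"dx":0.066,"dy":0.086,"dz":0,"twist":1.2,"grip":0.2},{"dx":0.088,"dy":0.115,"dz":0,"twist":1.2,"grip":0.2},{"dx":0.1065,"dy":0.14,"dz":-0.01,"twist":1.2,"grip":0.2}]' 40
python3 -m crank '[{"dx":0,"dy":0,"dz":-0.03,"twist":0,"grip":0.2},{"dx":0,"dy":0,"dz":-0.065,"twist":0,"grip":0.2},{"dx":0,"dy":0,"dz":-0.09,"twist":0,"grip":0.2},{"dx":0,"dy":0,"dz":-0.09,"twist":0,"grip":0.2},{"dx":0,"dy":0,"dz":-0.09,"twist":0,"grip":0.2}]' 40
python3 -m crank '[{"dx":0,"dy":0,"dz":-0.015,"twist":0,"grip":0.2},{"dx":0,"dy":0,"dz":-0.035,"twist":0,"grip":0.2},{"dx":0,"dy":0,"dz":-0.05,"twist":0,"grip":0.2},{"dx":0,"dy":0,"dz":-0.05,"twist":0,"grip":0.2},{"dx":0,"dy":0,"dz":-0.05,"twist":0,"grip":-0.6}]' 40
python3 -m crank '[{"dx":0,"dy":0,"dz":0,"twist":0,"grip":-0.6},{"dx":0,"dy":0,"dz":0,"twist":0,"grip":-0.6},{"dx":0,"dy":0,"dz":0,"twist":0,"grip":-0.6},{"dx":0,"dy":0,"dz":0,"twist":0,"grip":-0.6},{"dx":0,"dy":0,"dz":0,"twist":0,"grip":-0.6}]' 40
python3 -m crank '[{"dx":0,"dy":0,"dz":0.01,"twist":0,"grip":-0.6},{"dx":0,"dy":0,"dz":0.03,"twist":0,"grip":-0.6},{"dx":0,"dy":0,"dz":0.05,"twist":0,"grip":-0.6},{"dx":0,"dy":0,"dz":0.07,"twist":0,"grip":-0.6},{"dx":0,"dy":0,"dz":0.08,"twist":0,"grip":-0.6}]' 40
for i in 1 2 3; do python3 -m crank '[{"dx":0,"dy":0,"dz":0,"twist":0,"grip":-0.6},{"dx":0,"dy":0,"dz":0,"twist":0,"grip":-0.6},{"dx":0,"dy":0,"dz":0,"twist":0,"grip":-0.6},{"dx":0,"dy":0,"dz":0,"twist":0,"grip":-0.6},{"dx":0,"dy":0,"dz":0,"twist":0,"grip":-0.6}]' 40;done
```

```text
t: 23.73
eef_pos: [0.6218, -0.0845, 0.1507]
ee_rot: [3.141, -0.004, -0.045]
force: [0.9, -0.9, 0.5]
width: 0.0525
gripper_force: 0.0
t: 24.15
eef_pos: [0.6185, -0.0862, 0.0578]
ee_rot: [3.14, 0.003, -0.045]
force: [0.0, -0.1, 0.4]
width: 0.0526
gripper_force: 0.0
t: 24.57
eef_pos: [0.6201, -0.0858, 0.0102]
ee_rot: [3.141, -0.001, -0.045]
force: [0.8, 0.3, 1.2]
width: 0.0497
gripper_force: 0.0
t: 24.98
eef_pos: [0.6197, -0.0854, 0.0097]
ee_rot: [3.142, -0.002, -0.045]
force: [-2.1, 1.0, 6.6]
width: 0.0258
gripper_force: 40.0
t: 25.4
eef_pos: [0.6202, -0.0853, 0.0917]
ee_rot: [-3.141, -0.003, -0.045]
force: [0.6, -0.7, 0.5]
width: 0.0255
gripper_force: 40.0
t: 25.82
eef_pos: [0.6183, -0.0855, 0.0873]
ee_rot: [3.141, 0.002, -0.045]
force: [0.1, -0.5, -0.1]
width: 0.0258
gripper_force: 40.0
t: 26.23
eef_pos: [0.619, -0.0854, 0.0885]
ee_rot: [-3.142, 0.0, -0.045]
force: [-0.7, -1.0, 0.5]
width: 0.0258
gripper_force: 40.0
t: 26.65
eef_pos: [0.619, -0.0854, 0.0886]
ee_rot: [-3.142, -0.0, -0.045]
force: [-0.3, -0.2, -0.2]
width: 0.0258
gripper_force: 40.0
```

```bash
python3 -m crank '[{"dx":0,"dy":0,"dz":0.035,"twist":-1.2,"grip":-0.6},{"dx":-0.022,"dy":-0.025,"dz":0.055,"twist":-1.2,"grip":-0.6},{"dx":-0.046,"dy":-0.056,"dz":0.055,"twist":-1.2,"grip":-0.6},{"dx":-0.07,"dy":-0.087,"dz":0.055,"twist":-1.2,"grip":-0.6},{"dx":-0.092,"dy":-0.118,"dz":0.055,"twist":-1.2,"grip":-0.6}]' 40
python3 -m crank '[{"dx":-0.01,"dy":-0.0245,"dz":0,"twist":0,"grip":-0.6},{"dx":-0.01,"dy":-0.0245,"dz":-0.03,"twist":0,"grip":-0.6},{"dx":-0.01,"dy":-0.0245,"dz":-0.06,"twist":0,"grip":-0.6},{"dx":-0.01,"dy":-0.0245,"dz":-0.085,"twist":0,"grip":-0.6},{"dx":-0.01,"dy":-0.0245,"dz":-0.103,"twist":0,"grip":-0.6}]' 40
python3 -m crank '[{"dx":0,"dy":0,"dz":0,"twist":0,"grip":-0.28},{"dx":0,"dy":0,"dz":0,"twist":0,"grip":-0.28},{"dx":0,"dy":0,"dz":0,"twist":0,"grip":-0.28},{"dx":0,"dy":0,"dz":0.02,"twist":0,"grip":-0.28},{"dx":0,"dy":0,"dz":0.05,"twist":0,"grip":-0.28}]' 40
python3 -m crank '[{"dx":0,"dy":0,"dz":0.04,"twist":0,"grip":0.2},{"dx":0,"dy":-0.03,"dz":0.07,"twist":0,"grip":0.2},{"dx":-0.02,"dy":-0.06,"dz":0.07,"twist":0,"grip":0.2},{"dx":-0.04,"dy":-0.1,"dz":0.07,"twist":0,"grip":0.2},{"dx":-0.04,"dy":-0.1,"dz":0.07,"twist":0,"grip":0.2}]' 40
python3 -c "
from h import *
look('B','top6')"
```

```text
t: 27.07
eef_pos: [0.5259, -0.2041, 0.1442]
ee_rot: [-3.141, -0.001, -0.065]
force: [-0.4, -1.1, -1.1]
width: 0.0261
gripper_force: 40.0
t: 27.48
eef_pos: [0.5158, -0.2281, 0.0386]
ee_rot: [-3.141, 0.002, -0.067]
force: [0.4, 0.6, -1.0]
width: 0.0257
gripper_force: 40.0
t: 27.9
eef_pos: [0.5159, -0.2276, 0.0903]
ee_rot: [-3.141, 0.003, -0.066]
force: [1.3, 0.1, 0.1]
width: 0.0314
gripper_force: 0.0
t: 28.32
eef_pos: [0.4754, -0.3318, 0.1636]
ee_rot: [3.14, -0.004, -0.068]
force: [0.2, 0.6, -0.3]
width: 0.052
gripper_force: 0.0
B [ 0.6347  0.006  -0.0735  0.0854] -4.2
```

View pics/top6.png

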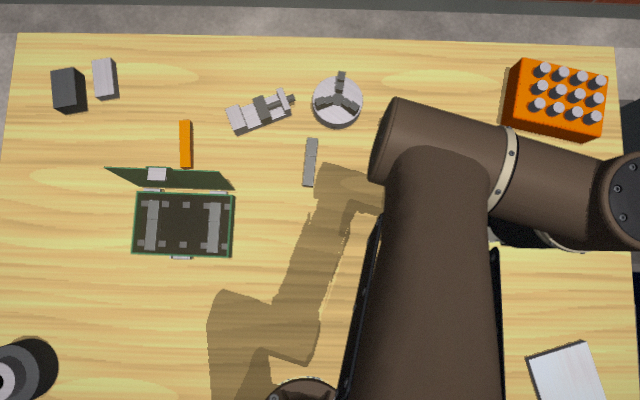

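```bash
python3 -m crank '[{"dx":0.016,"dy":0.033,"dz":0,"twist":0,"grip":0.2},{"dx":0.032,"dy":0.067,"dz":0,"twist":0,"grip":0.2},{"dx":0.048,"dy":0.1,"dz":0,"twist":0,"grip":0.2},{"dx":0.064,"dy":0.134,"dz":0,"twist":0,"grip":0.2},{"dx":0.08,"dy":0.167,"dz":0,"twist":0,"grip":0.2}]' 40
python3 -m crank '[{"dx":0.016,"dy":0.033,"dz":0,"twist":0,"grip":0.2},{"dx":0.032,"dy":0.067,"dz":0,"twist":0,"grip":0.2},{"dx":0.048,"dy":0.1,"dz":0,"twist":0,"grip":0.2},{"dx":0.064,"dy":0.134,"dz":0,"twist":0,"grip":0.2},{"dx":0.078,"dy":0.167,"dz":0,"twist":0,"grip":0.2}]' 40
python3 -m crank '[{"dx":0,"dy":0,"dz":-0.03,"twist":0,"grip":0.2},{"dx":0,"dy":0,"dz":-0.065,"twist":0,"grip":0.2},{"dx":0,"dy":0,"dz":-0.1,"twist":0,"grip":0.2},{"dx":0,"dy":0,"dz":-0.11,"twist":0,"grip":0.2},{"dx":0,"dy":0,"dz":-0.11,"twist":0,"grip":0.2}]' 40
```

```text
t: 28.78
eef_pos: [0.5582, -0.1586, 0.1623]
ee_rot: [-3.141, -0.003, -0.066]
force: [0.7, -0.2, -0.1]
width: 0.0525
gripper_force: 0.0
t: 29.2
eef_pos: [0.6362, 0.0091, 0.1624]
ee_rot: [-3.141, -0.003, -0.065]
force: [1.1, -0.3, 0.4]
width: 0.0527
gripper_force: 0.0
t: 29.62
eef_pos: [0.6334, 0.0064, 0.0486]
ee_rot: [3.14, 0.004, -0.066]
force: [0.4, -0.0, -0.1]
width: 0.0523
gripper_force: 0.0
```

```bash
python3 -m crank '[{"dx":0,"dy":0,"dz":-0.015,"twist":0,"grip":0.2},{"dx":0,"dy":0,"dz":-0.03,"twist":0,"grip":0.2},{"dx":0,"dy":0,"dz":-0.042,"twist":0,"grip":0.2},{"dx":0,"dy":0,"dz":-0.042,"twist":0,"grip":0.2},{"dx":0,"dy":0,"dz":-0.042,"twist":0,"grip":-0.6}]' 40
python3 -m crank '[{"dx":0,"dy":0,"dz":0,"twist":0,"grip":-0.6},{"dx":0,"dy":0,"dz":0,"twist":0,"grip":-0.6},{"dx":0,"dy":0,"dz":0,"twist":0,"grip":-0.6},{"dx":0,"dy":0,"dz":0,"twist":0,"grip":-0.6},{"dx":0,"dy":0,"dz":0,"twist":0,"grip":-0.6}]' 40
python3 -m crank '[{"dx":0,"dy":0,"dz":0.01,"twist":0,"grip":-0.6},{"dx":0,"dy":0,"dz":0.03,"twist":0,"grip":-0.6},{"dx":0,"dy":0,"dz":0.05,"twist":0,"grip":-0.6},{"dx":0,"dy":0,"dz":0.07,"twist":0,"grip":-0.6},{"dx":0,"dy":0,"dz":0.08,"twist":0,"grip":-0.6}]' 40
for i in 1 2 3; do python3 -m crank '[{"dx":0,"dy":0,"dz":0,"twist":0,"grip":-0.6},{"dx":0,"dy":0,"dz":0,"twist":0,"grip":-0.6},{"dx":0,"dy":0,"dz":0,"twist":0,"grip":-0.6},{"dx":0,"dy":0,"dz":0,"twist":0,"grip":-0.6},{"dx":0,"dy":0,"dz":0,"twist":0,"grip":-0.6}]' 40;done
python3 -c "
from h import *
im=shot('top','top7');cv2.imwrite('pics/c7.png',cv2.resize(im[150:270,360:520,::-1],None,fx=3,fy=3,interpolation=2))"
```

```text
t: 30.03
eef_pos: [0.6356, 0.0062, 0.0097]
ee_rot: [-3.142, -0.001, -0.066]
force: [0.9, 0.5, 1.2]
width: 0.0499
gripper_force: 0.0
t: 30.45
eef_pos: [0.6354, 0.0061, 0.0094]
ee_rot: [-3.141, -0.001, -0.066]
force: [-0.5, 0.7, 4.8]
width: 0.0255
gripper_force: 40.0
t: 30.87
eef_pos: [0.6362, 0.0063, 0.0917]
ee_rot: [-3.141, -0.003, -0.066]
force: [1.3, 0.4, -0.2]
width: 0.0255
gripper_force: 40.0
t: 31.28
eef_pos: [0.6343, 0.0059, 0.0873]
ee_rot: [3.141, 0.002, -0.066]
force: [-0.1, -0.2, -0.6]
width: 0.0256
gripper_force: 40.0
t: 31.7
eef_pos: [0.635, 0.0061, 0.0885]
ee_rot: [-3.142, 0.0, -0.066]
force: [-0.3, -0.9, 0.5]
width: 0.0257
gripper_force: 40.0
t: 32.12
eef_pos: [0.635, 0.0061, 0.0886]
ee_rot: [-3.142, -0.0, -0.066]
force: [0.5, 0.1, -0.9]
width: 0.0257
gripper_force: 40.0
```

View pics/c7.png

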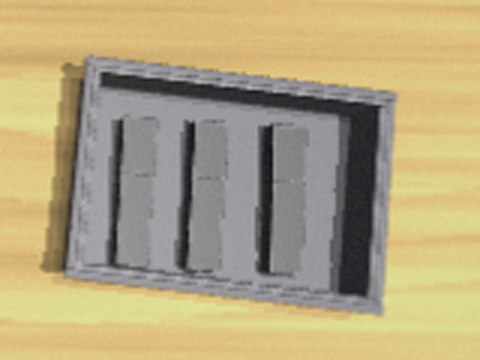

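Bin holds three tubes; the fourth empty goes in the gap between the second and third (crop x≈250).

```bash
python3 -m crank '[{"dx":0,"dy":0,"dz":0.035,"twist":0,"grip":-0.6},{"dx":-0.014,"dy":-0.036,"dz":0.055,"twist":0,"grip":-0.6},{"dx":-0.028,"dy":-0.072,"dz":0.055,"twist":0,"grip":-0.6},{"dx":-0.042,"dy":-0.108,"dz":0.055,"twist":0,"grip":-0.6},{"dx":-0.056,"dy":-0.144,"dz":0.055,"twist":0,"grip":-0.6}]' 40
python3 -m crank '[{"dx":-0.014,"dy":-0.036,"dz":0,"twist":0,"grip":-0.6},{"dx":-0.028,"dy":-0.072,"dz":0,"twist":0,"grip":-0.6},{"dx":-0.042,"dy":-0.108,"dz":0,"twist":0,"grip":-0.6},{"dx":-0.056,"dy":-0.144,"dz":0,"twist":0,"grip":-0.6},{"dx":-0.068,"dy":-0.1795,"dz":0,"twist":0,"grip":-0.6}]' 40
python3 -m crank '[{"dx":0,"dy":0,"dz":-0.03,"twist":0,"grip":-0.6},{"dx":0,"dy":0,"dz":-0.06,"twist":0,"grip":-0.6},{"dx":0,"dy":0,"dz":-0.085,"twist":0,"grip":-0.6},{"dx":0,"dy":0,"dz":-0.1,"twist":0,"grip":-0.6},{"dx":0,"dy":0,"dz":-0.1,"twist":0,"grip":-0.6}]' 40
python3 -m crank '[{"dx":0,"dy":0,"dz":0,"twist":0,"grip":0},{"dx":0,"dy":0,"dz":0,"twist":0,"grip":0},{"dx":0,"dy":0,"dz":0,"twist":0,"grip":0},{"dx":0,"dy":0,"dz":0.02,"twist":0,"grip":0},{"dx":0,"dy":0,"dz":0.06,"twist":0,"grip":0}]' 40
```

```text
t: 32.58
eef_pos: [0.5785, -0.139, 0.1443]
ee_rot: [-3.141, -0.001, -0.065]
force: [0.1, -0.6, -1.1]
width: 0.0257
gripper_force: 40.0
t: 33.0
eef_pos: [0.5098, -0.319, 0.1438]
ee_rot: [3.142, -0.0, -0.066]
force: [0.5, 0.1, -0.2]
width: 0.0258
gripper_force: 40.0
t: 33.42
eef_pos: [0.5084, -0.3168, 0.0399]
ee_rot: [-3.14, 0.006, -0.067]
force: [-0.1, -0.9, -0.1]
width: 0.0256
gripper_force: 40.0
t: 33.83
eef_pos: [0.5086, -0.3163, 0.1011]
ee_rot: [-3.139, 0.006, -0.067]
force: [1.4, -0.8, 0.2]
width: 0.0433
gripper_force: 0.0
```

```bash
python3 -m crank '[{"dx":0,"dy":0,"dz":0.04,"twist":0,"grip":0},{"dx":0,"dy":0.02,"dz":0.075,"twist":0,"grip":-1},{"dx":0.01,"dy":0.05,"dz":0.1,"twist":3,"grip":-1},{"dx":0.02,"dy":0.088,"dz":0.1,"twist":3,"grip":-1},{"dx":0.03,"dy":0.126,"dz":0.1,"twist":3,"grip":-1}]' 20
python3 -m crank '[{"dx":0.01,"dy":0.038,"dz":0,"twist":0,"grip":-1},{"dx":0.02,"dy":0.076,"dz":0,"twist":0,"grip":-1},{"dx":0.03,"dy":0.114,"dz":0,"twist":0,"grip":-1},{"dx":0.04,"dy":0.152,"dz":0,"twist":0,"grip":-1},{"dx":0.05,"dy":0.19,"dz":0,"twist":0,"grip":-1}]' 20
python3 -m crank '[{"dx":0.015,"dy":0.037,"dz":0,"twist":0,"grip":-1},{"dx":0.03,"dy":0.072,"dz":0,"twist":0,"grip":-1},{"dx":0.045,"dy":0.108,"dz":0,"twist":0,"grip":-1},{"dx":0.055,"dy":0.144,"dz":0,"twist":0,"grip":-1},{"dx":0.07,"dy":0.18,"dz":0,"twist":0,"grip":-1}]' 20
python3 -m crank '[{"dx":0,"dy":0.037,"dz":0,"twist":0,"grip":-1},{"dx":0,"dy":0.074,"dz":0,"twist":0,"grip":-1},{"dx":0,"dy":0.11,"dz":0,"twist":0,"grip":-1},{"dx":0,"dy":0.126,"dz":0,"twist":0,"grip":-1},{"dx":0,"dy":0.126,"dz":0,"twist":0,"grip":-1}]' 20
python3 -c "
from h import *
shot('scene','s8');im=shot('top','top8');cv2.imwrite('pics/c8.png',np.hstack([cv2.imread('pics/s8.png')[100:330,320:560],im[80:310,60:300,::-1]]))"
```

```text
t: 34.25
eef_pos: [0.5425, -0.1906, 0.2078]
ee_rot: [3.141, -0.007, -0.015]
force: [-0.2, 0.6, -0.9]
width: 0.0225
gripper_force: 0.0
t: 34.67
eef_pos: [0.5915, 0.0008, 0.2056]
ee_rot: [-3.141, -0.003, -0.013]
force: [0.3, 0.1, -0.9]
width: 0.0002
gripper_force: 0.0
t: 35.08
eef_pos: [0.6612, 0.1808, 0.2057]
ee_rot: [-3.14, -0.002, -0.013]
force: [0.5, -0.1, -0.6]
width: 0.0004
gripper_force: 0.0
t: 35.5
eef_pos: [0.6606, 0.3087, 0.2043]
ee_rot: [-3.14, -0.001, -0.01]
force: [0.1, -0.2, 0.4]
width: 0.0004
gripper_force: 0.0
```

View pics/c8.png

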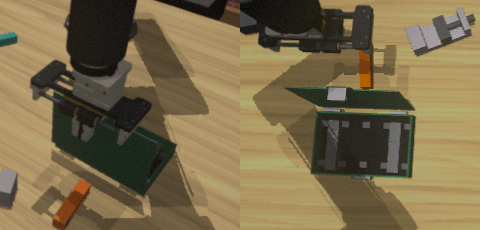

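```bash
python3 -m crank '[{"dx":0,"dy":0,"dz":-0.025,"twist":0,"grip":-1},{"dx":0,"dy":0,"dz":-0.052,"twist":0,"grip":-1},{"dx":-0.01,"dy":0,"dz":-0.052,"twist":0,"grip":-1},{"dx":-0.03,"dy":0,"dz":-0.052,"twist":0,"grip":-1},{"dx":-0.05,"dy":0,"dz":-0.052,"twist":0,"grip":-1}]' 20
python3 -m crank '[{"dx":-0.01,"dy":0,"dz":0,"twist":0,"grip":-1},{"dx":-0.02,"dy":0,"dz":0,"twist":0,"grip":-1},{"dx":-0.03,"dy":0,"dz":0,"twist":0,"grip":-1},{"dx":-0.04,"dy":0,"dz":0,"twist":0,"grip":-1},{"dx":-0.05,"dy":0,"dz":0,"twist":0,"grip":-1}]' 20
python3 -m crank '[{"dx":-0.01,"dy":0,"dz":0,"twist":0,"grip":-1},{"dx":-0.02,"dy":0,"dz":0,"twist":0,"grip":-1},{"dx":-0.03,"dy":0,"dz":0,"twist":0,"grip":-1},{"dx":-0.04,"dy":0,"dz":0,"twist":0,"grip":-1},{"dx":-0.05,"dy":0,"dz":0,"twist":0,"grip":-1}]' 20
python3 -m crank '[{"dx":-0.01,"dy":0,"dz":0,"twist":0,"grip":-1},{"dx":-0.02,"dy":0,"dz":0,"twist":0,"grip":-1},{"dx":-0.03,"dy":0,"dz":0,"twist":0,"grip":-1},{"dx":-0.034,"dy":0,"dz":0,"twist":0,"grip":-1},{"dx":-0.034,"dy":0,"dz":0,"twist":0,"grip":-1}]' 20
python3 -c "
from h import *
shot('scene','s9');cv2.imwrite('pics/c9.png',cv2.imread('pics/s9.png')[100:330,320:560])"
```

```text
t: 36.02
eef_pos: [0.6107, 0.3029, 0.1521]
ee_rot: [3.141, -0.0, -0.016]
force: [-0.9, 0.3, 0.9]
width: 0.0005
gripper_force: 0.0
t: 36.43
eef_pos: [0.5611, 0.3047, 0.1525]
ee_rot: [-3.141, -0.002, -0.014]
force: [1.8, 0.6, 1.3]
width: 0.0001
gripper_force: 1.0
t: 36.85
eef_pos: [0.5098, 0.3044, 0.1513]
ee_rot: [3.141, 0.001, -0.014]
force: [0.5, 1.0, 0.6]
width: 0.0007
gripper_force: 0.4
t: 37.27
eef_pos: [0.4759, 0.3046, 0.1518]
ee_rot: [-3.141, 0.0, -0.013]
force: [0.2, -0.1, -0.1]
width: 0.0003
gripper_force: 0.0
```

View pics/c9.png

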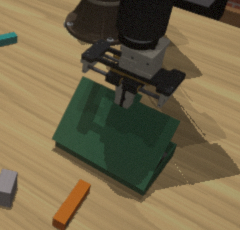

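```bash
python3 -m crank '[{"dx":0,"dy":0,"dz":0.02,"twist":0,"grip":-1},{"dx":-0.02,"dy":0.001,"dz":0.03,"twist":0,"grip":-1},{"dx":-0.05,"dy":0.001,"dz":0.03,"twist":0,"grip":-1},{"dx":-0.08,"dy":0.002,"dz":0.03,"twist":0,"grip":-1},{"dx":-0.08,"dy":0.002,"dz":0.03,"twist":0,"grip":-1}]' 20
for i in 1 2 3 4 5 6 7 8 9 10; do python3 -m crank '[{"dx":0,"dy":0,"dz":0,"twist":0,"grip":-1},{"dx":0,"dy":0,"dz":0,"twist":0,"grip":-1},{"dx":0,"dy":0,"dz":0,"twist":0,"grip":-1},{"dx":0,"dy":0,"dz":0,"twist":0,"grip":-1},{"dx":0,"dy":0,"dz":0,"twist":0,"grip":-1}]' | head -1;done
python3 -c "
from h import *
s=arm.get_state();print(s['eef_pos'],s['force'])
shot('scene','s10');cv2.imwrite('pics/c10.png',cv2.resize(cv2.imread('pics/s10.png')[150:310,340:540],None,fx=2.5,fy=2.5))"
```

```text
t: 37.73
eef_pos: [0.394, 0.3059, 0.1818]
ee_rot: [-3.141, 0.001, -0.013]
force: [0.0, -0.8, -1.3]
width: 0.0003
gripper_force: 0.0
t: 38.15
t: 38.57
t: 38.98
t: 39.4
t: 39.82
t: 40.23
t: 40.65
t: 41.07
t: 41.48
t: 41.9
[0.397  0.3066 0.1816] [-0.3062 -0.8207 -0.1378]
```

View pics/c10.png

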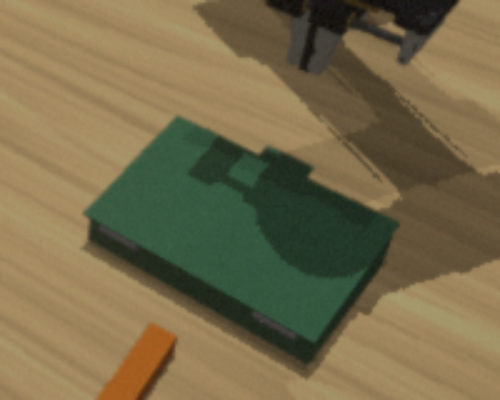

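```bash
python3 -m crank '[{"dx":0,"dy":0,"dz":-0.03,"twist":0,"grip":-1},{"dx":0,"dy":0,"dz":-0.06,"twist":0,"grip":-1},{"dx":0,"dy":0,"dz":-0.09,"twist":0,"grip":-1},{"dx":0,"dy":0,"dz":-0.11,"twist":0,"grip":-1},{"dx":0,"dy":0,"dz":-0.116,"twist":0,"grip":-1}]' 20
python3 -m crank '[{"dx":0,"dy":0,"dz":-0.002,"twist":0,"grip":-1},{"dx":0,"dy":0,"dz":-0.004,"twist":0,"grip":-1},{"dx":0,"dy":0,"dz":-0.006,"twist":0,"grip":-1},{"dx":0,"dy":0,"dz":-0.008,"twist":0,"grip":-1},{"dx":0,"dy":0,"dz":-0.01,"twist":0,"grip":-1}]' 20
python3 -m crank '[{"dx":0,"dy":0,"dz":-0.002,"twist":0,"grip":-1},{"dx":0,"dy":0,"dz":-0.004,"twist":0,"grip":-1},{"dx":0,"dy":0,"dz":-0.006,"twist":0,"grip":-1},{"dx":0,"dy":0,"dz":-0.008,"twist":0,"grip":-1},{"dx":0,"dy":0,"dz":-0.01,"twist":0,"grip":-1}]' 20
```

```text
t: 42.37
eef_pos: [0.3957, 0.3047, 0.0625]
ee_rot: [3.137, 0.003, -0.014]
force: [-0.1, -0.5, -0.3]
width: 0.0006
gripper_force: 0.0
t: 42.78
eef_pos: [0.3975, 0.3075, 0.0568]
ee_rot: [-3.14, -0.001, -0.013]
force: [-4.5, -0.4, 11.0]
width: 0.0005
gripper_force: 5.5
t: 43.2
eef_pos: [0.3972, 0.307, 0.0459]
ee_rot: [-3.141, -0.001, -0.014]
force: [-0.2, 0.4, -0.2]
width: 0.0004
gripper_force: 0.0
```

```bash
python3 -m crank '[{"dx":0,"dy":0,"dz":-0.001,"twist":0,"grip":-1},{"dx":0,"dy":0,"dz":-0.002,"twist":0,"grip":-1},{"dx":0,"dy":0,"dz":-0.003,"twist":0,"grip":-1},{"dx":0,"dy":0,"dz":-0.004,"twist":0,"grip":-1},{"dx":0,"dy":0,"dz":-0.004,"twist":0,"grip":-1}]' 20
python3 -m crank '[{"dx":0,"dy":0,"dz":0.02,"twist":0,"grip":-1},{"dx":0,"dy":0,"dz":0.055,"twist":0,"grip":-1},{"dx":0,"dy":0,"dz":0.09,"twist":0,"grip":-1},{"dx":0,"dy":0,"dz":0.125,"twist":0,"grip":-1},{"dx":0,"dy":0,"dz":0.16,"twist":0,"grip":-1}]' 20
python3 -m crank '[{"dx":0,"dy":0.036,"dz":0,"twist":0,"grip":-1},{"dx":-0.01,"dy":0.072,"dz":0,"twist":0,"grip":-1},{"dx":-0.02,"dy":0.11,"dz":0,"twist":0,"grip":-1},{"dx":-0.03,"dy":0.15,"dz":0,"twist":0,"grip":-1},{"dx":-0.04,"dy":0.19,"dz":0,"twist":0,"grip":-1}]' 20
python3 -m crank '[{"dx":0,"dy":0,"dz":0,"twist":0,"grip":-1},{"dx":0,"dy":0,"dz":0,"twist":0,"grip":-1},{"dx":0,"dy":0,"dz":0,"twist":0,"grip":-1},{"dx":0,"dy":0,"dz":0,"twist":0,"grip":-1},{"dx":0,"dy":0,"dz":0,"twist":0,"grip":-1}]' 20
python3 -c "
from h import *
a=shot('scene')[130:320,180:540];b=shot('top')[130:320,100:520]
cv2.imwrite('pics/c11.png',np.hstack([a,b])[:,:,::-1])"
```

```text
t: 43.62
eef_pos: [0.3971, 0.3066, 0.0438]
ee_rot: [3.142, -0.001, -0.013]
force: [-10.0, -5.0, 30.4]
width: 0.0004
gripper_force: 15.0
t: 44.03
eef_pos: [0.3968, 0.3061, 0.2032]
ee_rot: [3.141, 0.0, -0.014]
force: [0.9, 1.1, 0.2]
width: 0.0004
gripper_force: 0.0
t: 44.45
eef_pos: [0.3564, 0.498, 0.2016]
ee_rot: [-3.141, -0.0, -0.014]
force: [1.5, -0.2, 0.0]
width: 0.0005
gripper_force: 0.0
t: 44.87
eef_pos: [0.3574, 0.4956, 0.2018]
ee_rot: [-3.142, -0.0, -0.015]
force: [-0.1, 0.3, -0.2]
width: 0.0006
gripper_force: 0.0
```

View pics/c11.png

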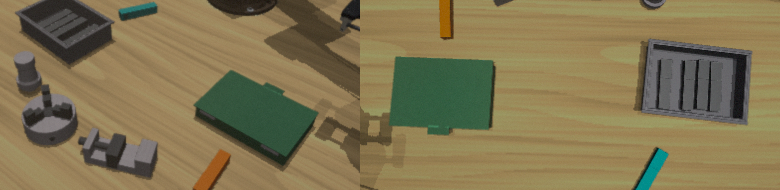

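The lid is flat on the case and the stop was felt at 44 mm. All four empties are in the bin at crop (665–715, 85), and the bystanders have not moved.

```bash
python3 -c "
from station import arm
print(arm.job_done())"
```

```text
the job is handed in; nothing more can be done
None
```

The two loaded tubes are in the case's two outer slots, the four empty ones are in the scrap bin, and the lid is pressed shut on its catch; I handed the job in at about 45 s.

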